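# Close the display panel cradle by one hole

## Robot

A 6-joint arm with a two-finger parallel gripper is mounted at the origin on the work surface. World frame = base frame: x ahead of the robot, y to its left, z up, the work surface at z = 0. Lengths are in m, angles in rad, forces in N, time in s.
With the tool pointing down it reaches from about 0.225 to 0.875 m from the base axis. Payload 3.4 kg.
Tool frame: the origin (TCP) lies at the very end of the fingers, on their centre line; the grasp point (between the pads) lies 19 mm behind it; z points along the fingers, y is the direction in which the jaws open and shut (so a half turn about z gives the same grasp; the last joint's range is limited). The gripper opens to 85 mm and grips with 20 to 120 N. Pads are 22 mm wide; open, the fingers measure 114 mm over their backs; the gripper's body (76 mm by 85 mm) begins 54 mm behind the grasp point. The pads swing forward as they close: fully open they stand 13 mm farther back than shut.
Start: joints at [1.175, 0.276, 1.505, -0, 1.361, -0.121], TCP at [0.156, 0.553, 0.231] pointing down, gripper open.
Joint ranges: [-2.89, 2.89], [-0.75, 2.08], [0.22, 2.7], [-1.18, 4.32], [0.11, 2.71], [-2.7, 2.7]. Speed limits (rad/s): [2.57, 2.57, 3.14, 3.14, 3.14, 3.14].

## Interface

Orientations are given as a unit quaternion [w, x, y, z].
In Python, from rig import telemetry, optics, order gives the robot as it stands.
- The arm moves only by the shell command python3 -m creep 'ROWS' [FORCE]. ROWS is a JSON object of lists of equal length, an entry for each row: "slide": the shift along the world's x, y, z normalised to -1 to 1, where 1 is 0.15 m, a list of three; "twist": the turn, a rotation vector about the world's x, y, z normalised to -1 to 1, where 1 is 360 degrees, a list of three; "fingers": the gripper's target within -1 to 1 (fully open at 1, half-way at 0, shut at -1). A call has 1 to 20 rows; each row is the pose to reach, as a shift and turn from the pose commanded when the call began, turning the shorter way round; what a row does not reach only later rows make up. A row lasts 1/10 s, in which the tool goes at most 50 mm and 8.59 degrees, less where a joint would pass 70% of its speed; a pose out of reach is approached as far as the arm can. A call with a number of a shift or a turn outside -1 to 1 is refused whole. A call with a gripper value outside its range is refused whole. The fingers move at their own pace and stop on an object; FORCE is the grip in N (left out, the last holds). Time passes only in rows, so rows that repeat a pose let the fingers close. It gives the time, the measured TCP pose, the force and the opening at its end, in the units of the state.
- telemetry.get_state(): the state, without advancing time (a new reading comes with each control period).
- optics.get_image(name): name is "scene" or "top" or "wrist"; returns a dict with "img" (420x560x3 uint8, blue, green, red), "depth" (420x560 float32, m along the optical axis (not along the pixel's ray), 0 where there is no reading), "fovy" (degrees; the focal length in pixels is half the picture's height over the tangent of half this angle, whatever the lens; pixels are square), "cx", "cy" (the principal point, pixels), "world_from_camera" (4x4, takes a point from camera to world coordinates). Camera axes: x right, y down, z forward; pixel columns grow to the right and rows downward; lengths in m; the calibration is good to about 2 mm. The wrist camera is an equidistant fisheye: a pixel r from the principal point sees the ray r / f radians off the axis. A picture is of the moment at which its call begins.
- order.sign_off(): hands the job in, once; it reports no verdict.
The state is a dict: "clock": time; "qpos": joint angles; "qd": joint speeds; "effort": joint torques, N m; "position": TCP position; "ee_rot": TCP orientation; "contact_force": force on the tool from outside, world axes, zero at the start; "moment": the same for the moment, N m; "width": finger opening in m.
Only numpy, scipy, OpenCV 4.12 (cv2) and the standard library are available. Lean on these libraries where they do the work, as an engineer would, in place of code of your own. Each camera call takes 0.05 s, during which the arm holds its last target.

## Task

The telescopic cradle that holds the bare display panel is one hole too wide. Press its spring snap button down until you feel its stop, firmly but without forcing it, slide the jaw towards the panel, and let the button snap fully up in the next window of the rail, so the jaw stands close to the panel's edge. Do not skip past that window, shove the panel or disturb the other things on the bench.

Things in the scene. Friction and masses are not known exactly. Their poses are not given: they have to be found in the camera images.
- cradle: panel cradle fixed to the bench: an aluminium rail along y, 214 mm long (y -107 to +107 mm), 60 mm wide (x -30 to +30), top 44 mm above the bench; a grey fixed jaw plate at y +108 to +120, 64 mm high; the panel lies behind the rail at x 34 to 174. Origin on the bench under the rail's middle; x across the rail to the panel, +y along it from sliding to fixed jaw (closing direction)
- next_window (a point): centre of the rail's middle window, at its top face; the button must end in it. The 4 mm thick top has three square windows (33 mm along, 34 across) at y = -60, 0, +60 mm of the cradle, joined by a slot 21 mm wide
- jaw_bar (a joint): travel of the telescoping bar with its sliding jaw, m: about 0 at the start (button in the outermost window), grows as the jaw closes (cradle's +y), 0.060 with the button centred in the next window, 0.120 in the last; 1.5 mm play either way in a window. Sliding resists with 5 N, about 0.5 N more while the button rubs under the rail
- jaw_push (a point): point on the outer face (facing the cradle's -y) of the grey sliding jaw plate, 50 mm above the bench, on the rail's centre line. The plate is 12 mm thick, from 6 to 64 mm above the bench, x -30 to +130 mm of the cradle; it moves with jaw_bar. The bench outside it is free
- snap_button (a joint): how far the button is pressed, m: 0 fully up, its 30 mm collar filling the window and locking the bar; Its lower stop lies somewhere between 0.005 and 0.012, different each time and slightly springy: feel for it. Beyond 0.004 the collar is under the top wall and the bar free to slide, the cap running in the slot; let go between windows it stays held under the wall at 0.004 and springs up by itself in the next window
- button_top (a point): centre of the flat top of the button's round steel cap, 18 mm across; it moves with jaw_bar. Fully up it is 57 mm above the bench, 13 mm above the rail's top; at its stop 1 to 8 mm proud. Its spring takes 2 N to start, 3.8 N at 12 mm. Held on its stop with 12 to 25 N the cap can be dragged along by friction; less slips over it, over 35 N bends it
- panel: bare display panel, 140 x 212 x 16 mm, 0.9 kg, grey metal back up, lying loose in the cradle on 12 mm rests between the jaws; origin under its centre, y along the rail. Once the jaw is at 0.060 about 5 mm of air is left between it and the panel
- main_board: green circuit board, 85 x 120 mm, about 20 mm high with its parts, lying on the panel; origin under its centre. A bystander
- screwdriver: screwdriver lying on the bench in front of the rail (robot side), along it; origin under its middle. A bystander
- speaker: black speaker box from a television, 60 x 134 x 45 mm, on the bench just beyond the fixed jaw; origin under its centre. A bystander
- screw_jar: clear closed jar, 60 mm across, 70 mm high; origin under its centre. A bystander
- spool: grey plastic spool, 60 mm across, 46 mm high, standing on end; origin under its centre. A bystander
- cleaner: white bottle, 56 mm across, 130 mm high; origin under its centre. A bystander
- power_board: green circuit board, 100 x 140 mm, lying on the bench at the left; origin under its centre. A bystander

How it is judged:
By the outcome, as a careful person would: the job done as asked, in the order asked, and still so for the second after the job is handed in, with the robot touching nothing.
It also fails if it takes over 42 s, if anything falls off the work surface, if the arm or the gripper's body presses on something with over 40 N, if the wrist force passes 120 N, or if a joint passes its speed limit or range.

## Working session

There is one attempt and no reset: what is moved stays moved. The work goes in short steps, Python scripts to look and compute and a shell command to move; the robot and the scene stay as the last step left them, time stands still between calls to the robot, and variables do not carry over. Pictures are saved under pics/ and viewed, and the job is handed in when it is done.

```bash
ls; mkdir -p pics; python3 - <<'E'
from rig import telemetry, optics
import cv2,numpy as np
print(telemetry.get_state())
for n in ("scene","top","wrist"):
    d=optics.get_image(n); cv2.imwrite(f"pics/{n}0.png",d["img"]); np.savez(f"{n}0.npz",**d)
    print(n,d["fovy"],d["cx"],d["cy"],np.round(d["world_from_camera"],3).tolist())
E
```

```text
pics
{'clock': 0.0, 'qpos': array([ 1.17500500e+00,  2.76612743e-01,  1.50613383e+00, -1.93390633e-05,
        1.36069824e+00, -1.20963137e-01]), 'qd': array([-0.00019504,  0.0019593 , -0.00037235, -0.00012764, -0.00174513,
        0.00122212]), 'effort': array([ 1.04969176e-04, -4.16781557e+01, -2.45806521e+01,  5.22941482e-04,
        1.12207088e-02, -1.89099484e-05]), 'position': array([0.15583097, 0.5529333 , 0.23042931]), 'ee_rot': array([-2.27483651e-04,  1.36979983e-01,  9.90573383e-01, -8.97756563e-04]), 'contact_force': array([-0.3652055 , -0.25047258, -0.28812134]), 'moment': array([-0.05287343,  0.04336946, -0.03890676]), 'width': 0.08515740539077601}
scene 53.22060740190988 284.47151302700615 203.56031643811679 [[0.342, 0.562, -0.753, 1.408], [0.94, -0.209, 0.271, -0.291], [-0.006, -0.8, -0.6, 0.734], [0.0, 0.0, 0.0, 1.0]]
top 47.85720997356088 272.9382966331159 217.50738476121163 [[0.001, -0.993, 0.118, 0.414], [-1.0, 0.0, 0.01, -0.003], [-0.01, -0.118, -0.993, 1.223], [0.0, 0.0, 0.0, 1.0]]
wrist 65.70646984690485 280.04540038374404 210.3706864959934 [[0.273, 0.914, 0.3, 0.079], [0.962, -0.259, -0.087, 0.574], [-0.002, 0.312, -0.95, 0.372], [0.0, 0.0, 0.0, 1.0]]
```

View pics/top0.png

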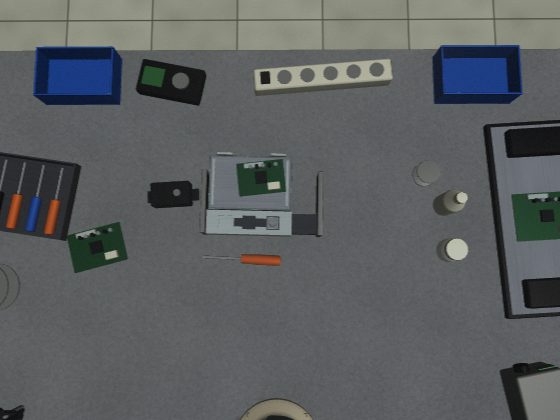

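View pics/scene0.png

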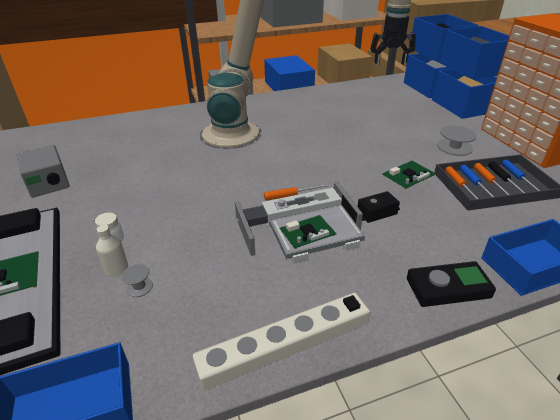

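View pics/wrist0.png

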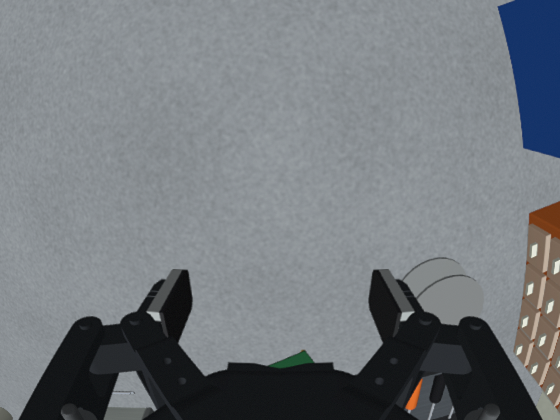

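The cradle's rail is at about cols 203-292, rows 210-236 in the top view. The button is near (273,223) and the sliding jaw near col 320. Next I'll zoom in and measure.

```bash
cat > h.py <<'E'
import numpy as np
def ray(d,u,v):
    f=d["img"].shape[0]/2/np.tan(np.radians(float(d["fovy"]))/2)
    x=(u-d["cx"])/f;y=(v-d["cy"])/f
    T=d["world_from_camera"]
    return T[:3,3],T[:3,:3]@np.array([x,y,1.]),
def onz(d,u,v,z):
    o,r=ray(d,u,v);return o+r*(z-o[2])/r[2]
def dep(d,u,v):
    o,r=ray(d,u,v);return o+r*d["depth"][int(round(v)),int(round(u))]
def two(d1,p1,d2,p2):
    o1,r1=ray(d1,*p1);o2,r2=ray(d2,*p2)
    A=np.c_[r1,-r2];s=np.linalg.lstsq(A,o2-o1,rcond=None)[0]
    a=o1+r1*s[0];b=o2+r2*s[1];return (a+b)/2,np.linalg.norm(a-b)
E
python3 - <<'E'
import cv2,numpy as np
d=np.load("top0.npz");im=d["img"][140:280,190:340];cv2.imwrite("pics/topz.png",cv2.resize(im,None,fx=5,fy=4.2857*1.1666*0+4.28,interpolation=cv2.INTER_CUBIC))
d=np.load("scene0.npz");im=d["img"][170:270,225:375];cv2.imwrite("pics/scz.png",cv2.resize(im,None,fx=5,fy=5,interpolation=cv2.INTER_CUBIC))
E
```

```text
(no output)
```

View pics/topz.png

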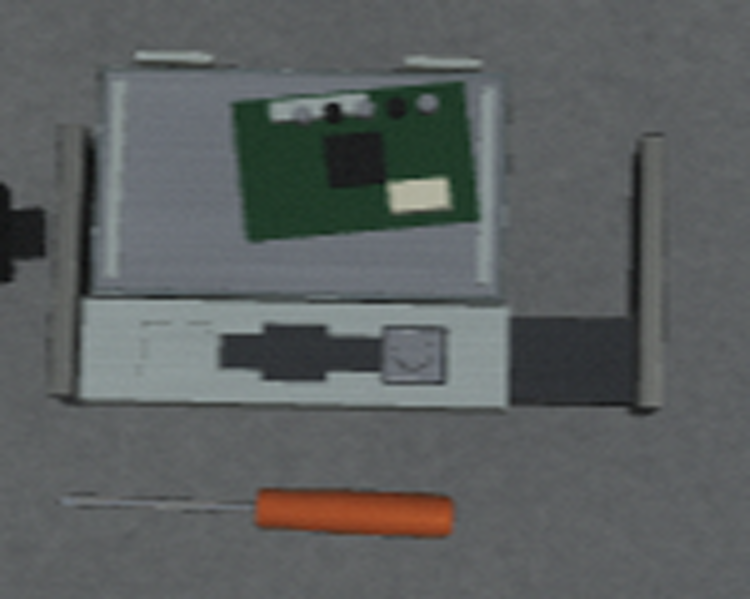

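View pics/scz.png

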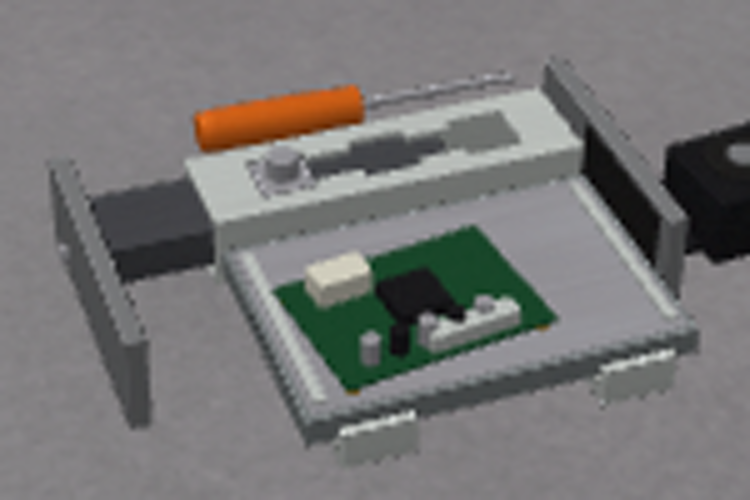

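The zoomed top view shows:
- The collar's square is at zoom (383-446, 325-384).
- The middle window is at zoom (262-327, 325-381).
- The rail corners are at zoom (80,298), (505,303), (508,408) and (76,402).

In the zoomed scene view the cap's top is at about (284,154).

```bash
python3 - <<'E'
from h import *
t=np.load("top0.npz");s=np.load("scene0.npz")
T=lambda x,y:(190+(x+.5)/5-.5,140+(y+.5)/4.28-.5); S=lambda x,y:(225+(x+.5)/5-.5,170+(y+.5)/5-.5)
P=lambda a:np.round(a,4)
for n,p in dict(FL=(80,298),FR=(505,303),NR=(508,408),NL=(76,402),collar=(414.5,354.5),win=(294.5,353)).items():
    print(n,P(onz(t,*T(*p),.044)),P(dep(t,*T(*p))))
print("cap plane t",P(onz(t,*T(411,350),.057)),"s",P(onz(s,*S(284,154),.057)),two(t,T(411,350),s,S(284,154)))
print("collar two",two(t,T(414.5,354.5),s,S(283,172)))
print("win two",two(t,T(294.5,353),s,S(383,153)))
print("jaw top out", [P(onz(t,*T(*p),.064)) for p in ((664,137),(660,405))],[P(onz(t,*T(*p),.064)) for p in ((640,137),(638,405))])
print("FL,FR scene", [P(onz(s,*S(*p),.044)) for p in ((583,151),(218,222),(190,160),(545,90))])
# heights from depth
for (u,v) in [(272,223),(260,214),(320,200)]: print(P(dep(t,u,v)))
D=s["depth"];o=[]
for v in range(196,212):
    for u in range(274,292):
        p=dep(s,u,v)
        if .0535<p[2]<.062:o.append(p)
o=np.array(o);print(len(o),o.mean(0),np.ptp(o,axis=0))
o=[]
for v in range(212,234):
    for u in range(262,284):
        p=dep(t,u,v)
        if .0525<p[2]<.062:o.append(p)
o=np.array(o);print(len(o), o.mean(0) if len(o) else '',np.ptp(o,axis=0))
E
```

```text
FL [0.5756 0.1775 0.044 ] [0.5766 0.1787 0.0362]
FR [ 0.5725 -0.0364  0.044 ] [ 0.5779 -0.0376  0.0033]
NR [ 0.5107 -0.0377  0.044 ] [ 0.5141 -0.039   0.0017]
NL [0.5142 0.1784 0.044 ] [0.5173 0.1841 0.0073]
collar [0.5421 0.009  0.044 ] [0.5411 0.0089 0.0534]
win [0.543  0.0692 0.044 ] [0.5443 0.0699 0.0318]
cap plane t [0.5433 0.0106 0.057 ] s [0.5425 0.0115 0.057 ] (array([0.54330484, 0.01088779, 0.05771665]), np.float64(0.00060660118518483))
collar two (array([0.54225803, 0.0098831 , 0.04496104]), np.float64(0.0018590702530304382))
win two (array([0.54310562, 0.06935004, 0.04321841]), np.float64(0.00023596747444931625))
jaw top out [array([ 0.6673, -0.1155,  0.064 ]), array([ 0.5108, -0.1117,  0.064 ])] [array([ 0.6673, -0.1035,  0.064 ]), array([ 0.5108, -0.1009,  0.064 ])]
FL,FR scene [array([0.5811, 0.1737, 0.044 ]), array([ 0.5709, -0.036 ,  0.044 ]), array([ 0.513 , -0.0332,  0.044 ]), array([0.5198, 0.1795, 0.044 ])]
[0.5393 0.0101 0.0564]
[0.5636 0.0405 0.0423]
[ 0.5955 -0.1086  0.0658]
27 [0.54443503 0.01017338 0.0564474 ] [0.0185319  0.01775258 0.00510166]
40 [0.54197015 0.01060638 0.05697524] [0.01567568 0.01494137 0.0075543 ]
```

The measurements agree with each other:
- **Button top:** about (0.543, 0.0105, 0.057), from two views.
- **Window:** about (0.543, 0.0695, 0.043).
- **Closing direction:** about (0.018, 1), close to world +y.

Next I'll move over the button with the fingers shutting and the tool aligned.

```bash
python3 -m creep '{"slide":[[0.22,-0.33,0],[0.44,-0.66,0],[0.667,-1,0],[0.667,-1,0]],"twist":[[0,0,0.0136],[0,0,0.0272],[0,0,0.0408],[0,0,0.0408]],"fingers":[-1,-1,-1,-1]}' 20
python3 -m creep '{"slide":[[0.22,-0.33,0],[0.44,-0.66,0],[0.667,-1,0],[0.667,-1,0]],"twist":[[0,0,0],[0,0,0],[0,0,0],[0,0,0]],"fingers":[-1,-1,-1,-1]}'
python3 -m creep '{"slide":[[0.22,-0.33,0],[0.44,-0.66,0],[0.667,-1,0],[0.667,-1,0]],"twist":[[0,0,0],[0,0,0],[0,0,0],[0,0,0]],"fingers":[-1,-1,-1,-1]}'
```

```text
clock: 0.55
position: [0.2569, 0.4005, 0.2311]
ee_rot: [0.0, 0.009, 1.0, -0.001]
contact_force: [0.3, 0.6, -0.3]
width: 0.0284
clock: 0.95
position: [0.3573, 0.2507, 0.2313]
ee_rot: [0.0, 0.01, 1.0, -0.001]
contact_force: [0.8, 0.3, -0.3]
width: 0.0001
clock: 1.35
position: [0.4578, 0.1005, 0.2312]
ee_rot: [0.0, 0.01, 1.0, -0.0]
contact_force: [-0.1, 0.3, 0.3]
width: -0.0005
```

```bash
python3 -m creep '{"slide":[[0.285,-0.3,0],[0.57,-0.6,-0.2],[0.57,-0.6,-0.5],[0.57,-0.6,-0.75],[0.57,-0.6,-0.95],[0.57,-0.6,-0.95],[0.57,-0.6,-0.95]],"twist":[[0,0,0],[0,0,0],[0,0,0],[0,0,0],[0,0,0],[0,0,0],[0,0,0]],"fingers":[-1,-1,-1,-1,-1,-1,-1]}'
python3 - <<'E'
from rig import optics
import cv2,numpy as np
for n in ("scene","top","wrist"):
    d=optics.get_image(n); np.savez(f"{n}1.npz",**d)
    im=d["img"]
    if n=="scene": im=cv2.resize(im[120:270,225:375],None,fx=4,fy=4)
    if n=="top": im=cv2.resize(im[140:280,190:340],None,fx=4,fy=4)
    cv2.imwrite(f"pics/{n}1.png",im)
E
```

```text
clock: 2.05
position: [0.5418, 0.0135, 0.089]
ee_rot: [-0.0, 0.009, 1.0, 0.0]
contact_force: [-0.5, 0.7, 0.1]
width: 0.0
```

View pics/scene1.png

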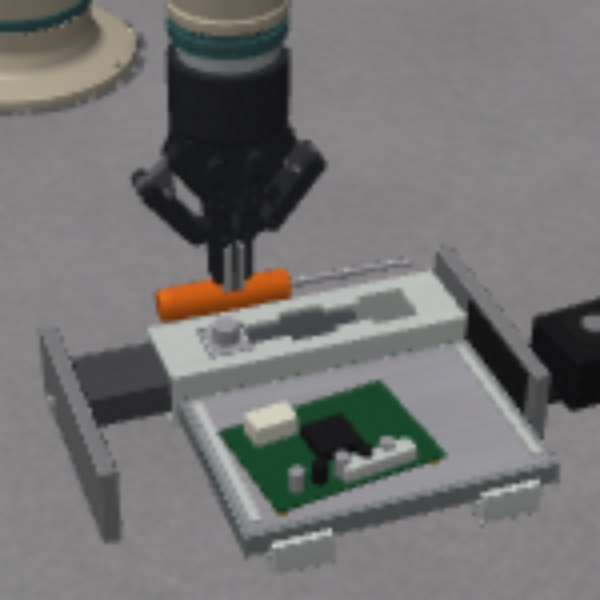

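View pics/wrist1.png

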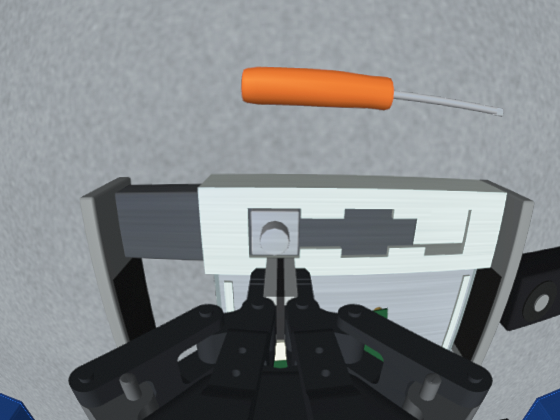

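The wrist view shows the cap's top at about (273,232), with the shut fingertips just above it. The scene view shows the tip over the cap. I'll check this with the fisheye rays.

```bash
cat >> h.py <<'E'
def fray(d,u,v):
    f=d["img"].shape[0]/2/np.tan(np.radians(float(d["fovy"]))/2)
    x=u-d["cx"];y=v-d["cy"];r=np.hypot(x,y)+1e-9;t=r/f
    T=d["world_from_camera"]
    return T[:3,3],T[:3,:3]@np.array([x/r*np.sin(t),y/r*np.sin(t),np.cos(t)])
def fz(d,u,v,z):
    o,r=fray(d,u,v);return o+r*(z-o[2])/r[2]
E
python3 - <<'E'
from h import *
import cv2
from rig import telemetry
w=np.load("wrist1.npz");print(telemetry.get_state()["position"])
im=cv2.resize(w["img"][190:290,220:340],None,fx=6,fy=6,interpolation=cv2.INTER_CUBIC);cv2.imwrite("pics/w1z.png",im)
print("cap",fz(w,274,233,.057),"rail R near",fz(w,200,185,.044),fz(w,504,190,.044),"collar",fz(w,274,233,.044), "win",fz(w,368.5,232,.044))
E
```

```text
[0.54340023 0.0135719  0.09112595]
cap [0.53546765 0.00922254 0.057     ] rail R near [ 0.50883292 -0.03533472  0.044     ] [0.51382234 0.17247218 0.044     ] collar [0.54083039 0.00885272 0.044     ] win [0.54169384 0.06924084 0.044     ]
```

View pics/w1z.png

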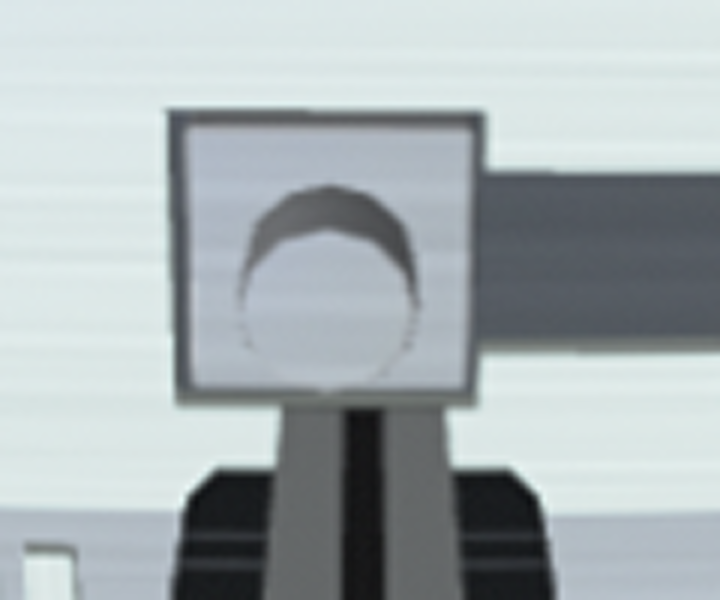

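In the zoom the cap-top disc centre is at (329,310), which is image pixel (274.8, 241.6).

```bash
python3 - <<'E'
from h import *
w=np.load("wrist1.npz");print("cap",fz(w,274.8,241.6,.057), "collar c",fz(w,220+329/6,190+255/6,.044))
E
```

```text
cap [0.54095017 0.00954847 0.057     ] collar c [0.54050214 0.00938185 0.044     ]
```

The cap is at (0.542, 0.010) across three views. I'll correct the offset and come down to just above it.

```bash
python3 -m creep '{"slide":[[-0.008,-0.023,-0.08],[-0.008,-0.023,-0.15],[-0.008,-0.023,-0.19],[-0.008,-0.023,-0.19],[-0.008,-0.023,-0.19]],"twist":[[0,0,0],[0,0,0],[0,0,0],[0,0,0],[0,0,0]],"fingers":[-1,-1,-1,-1,-1]}'
python3 -m creep '{"slide":[[0,0,-0.01],[0,0,-0.02],[0,0,-0.03],[0,0,-0.04],[0,0,-0.05],[0,0,-0.05]],"twist":[[0,0,0],[0,0,0],[0,0,0],[0,0,0],[0,0,0],[0,0,0]],"fingers":[-1,-1,-1,-1,-1,-1]}'
```

```text
clock: 2.7
position: [0.5404, 0.0101, 0.06]
ee_rot: [-0.0, 0.009, 1.0, 0.0]
contact_force: [0.1, -0.2, 0.0]
width: 0.0001
clock: 3.3
position: [0.5408, 0.01, 0.0529]
ee_rot: [0.0, 0.009, 1.0, 0.0]
contact_force: [-0.6, -0.5, 1.2]
width: -0.0001
```

```bash
python3 -m creep '{"slide":[[0,0,-0.0065],[0,0,-0.0065]],"twist":[[0,0,0],[0,0,0]],"fingers":[-1,-1]}'
python3 -m creep '{"slide":[[0,0,-0.0065],[0,0,-0.0065]],"twist":[[0,0,0],[0,0,0]],"fingers":[-1,-1]}'
```

```text
clock: 3.5
position: [0.5408, 0.01, 0.0519]
ee_rot: [0.0, 0.009, 1.0, 0.0]
contact_force: [0.0, 0.2, 2.8]
width: -0.0005
clock: 3.7
position: [0.5408, 0.01, 0.0513]
ee_rot: [0.0, 0.009, 1.0, 0.0]
contact_force: [0.2, 0.0, 4.1]
width: -0.0
```

```bash
python3 -m creep '{"slide":[[0,0,-0.004],[0,0,-0.004]],"twist":[[0,0,0],[0,0,0]],"fingers":[-1,-1]}'
python3 -m creep '{"slide":[[0,0,-0.004],[0,0,-0.004]],"twist":[[0,0,0],[0,0,0]],"fingers":[-1,-1]}'
```

```text
clock: 3.9
position: [0.5408, 0.01, 0.0513]
ee_rot: [0.001, 0.009, 1.0, 0.0]
contact_force: [-1.8, 0.5, 9.6]
width: 0.0004
clock: 4.1
position: [0.5408, 0.01, 0.0512]
ee_rot: [0.001, 0.009, 1.0, -0.0]
contact_force: [-2.2, -0.0, 12.1]
width: -0.0001
```

The stop is at about 5.7 mm depth, since the force rises while z holds at 51.3 mm. I'll raise the load to about 18 N.

```bash
python3 -m creep '{"slide":[[0,0,-0.004],[0,0,-0.004]],"twist":[[0,0,0],[0,0,0]],"fingers":[-1,-1]}'
python3 -m creep '{"slide":[[0,0,-0.003],[0,0,-0.003]],"twist":[[0,0,0],[0,0,0]],"fingers":[-1,-1]}'
```

```text
clock: 4.3
position: [0.5408, 0.01, 0.0512]
ee_rot: [0.001, 0.009, 1.0, -0.0]
contact_force: [-4.2, 0.6, 17.7]
width: -0.0005
clock: 4.5
position: [0.5408, 0.01, 0.0512]
ee_rot: [0.001, 0.009, 1.0, -0.0]
contact_force: [-4.1, 0.3, 18.3]
width: -0.0
```

```bash
python3 -m creep '{"slide":[[0,0.01,0],[0,0.02,0],[0,0.03,0],[0.001,0.04,0],[0.001,0.05,0],[0.001,0.06,0]],"twist":[[0,0,0],[0,0,0],[0,0,0],[0,0,0],[0,0,0],[0,0,0]],"fingers":[-1,-1,-1,-1,-1,-1]}'
python3 - <<'E'
from h import *
from rig import optics
import cv2
w=optics.get_image("wrist");np.savez("wrist2.npz",**w)
cv2.imwrite("pics/w2z.png",cv2.resize(w["img"][170:290,60:460],None,fx=2,fy=2,interpolation=cv2.INTER_CUBIC))
E
```

```text
clock: 5.1
position: [0.541, 0.0172, 0.0512]
ee_rot: [0.001, 0.008, 1.0, -0.002]
contact_force: [-2.8, -4.7, 17.6]
width: 0.0002
```

View pics/w2z.png

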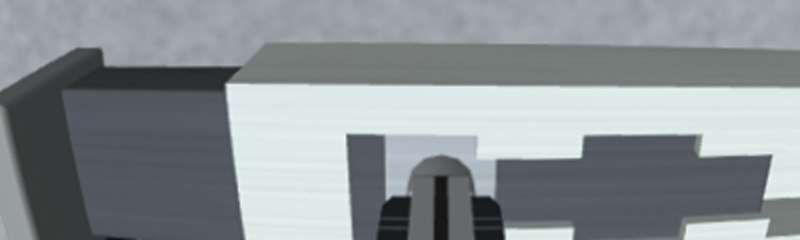

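The cap drags along with the tip: the collar now sits under the wall, leaving a gap at the left of the window. I'll continue to about 40 mm.

```bash
python3 -m creep '{"slide":[[0,0.015,0],[0,0.03,0],[0.001,0.045,0],[0.001,0.06,0],[0.001,0.075,0],[0.002,0.09,0],[0.002,0.105,0],[0.002,0.105,0]],"twist":[[0,0,0],[0,0,0],[0,0,0],[0,0,0],[0,0,0],[0,0,0],[0,0,0],[0,0,0]],"fingers":[-1,-1,-1,-1,-1,-1,-1,-1]}'
python3 -m creep '{"slide":[[0,0.015,0],[0,0.03,0],[0.001,0.045,0],[0.001,0.06,0],[0.001,0.075,0],[0.002,0.09,0],[0.002,0.105,0],[0.002,0.105,0]],"twist":[[0,0,0],[0,0,0],[0,0,0],[0,0,0],[0,0,0],[0,0,0],[0,0,0],[0,0,0]],"fingers":[-1,-1,-1,-1,-1,-1,-1,-1]}'
python3 - <<'E'
from h import *
from rig import optics
import cv2
w=optics.get_image("wrist");np.savez("wrist3.npz",**w)
cv2.imwrite("pics/w3z.png",cv2.resize(w["img"][170:290,60:460],None,fx=2,fy=2,interpolation=cv2.INTER_CUBIC))
E
```

```text
clock: 5.95
position: [0.5414, 0.0334, 0.0512]
ee_rot: [0.001, 0.009, 1.0, -0.001]
contact_force: [-3.6, -4.4, 18.7]
width: -0.0
clock: 6.75
position: [0.5418, 0.0492, 0.0512]
ee_rot: [0.001, 0.009, 1.0, -0.001]
contact_force: [-3.1, -3.7, 18.3]
width: -0.0002
```

View pics/w3z.png

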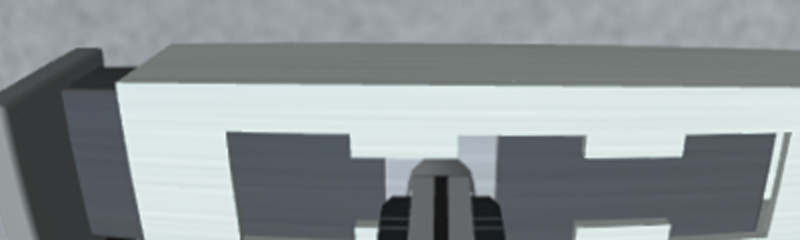

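There's no slip: the collar holds the same place under the tip and the bar has travelled 39 mm. About 20 mm remain, so I'll drag with the load to about 59.5 mm, check and then lift.

```bash
python3 -m creep '{"slide":[[0,0.015,0],[0,0.03,0],[0.001,0.045,0],[0.001,0.06,0],[0.001,0.075,0],[0.002,0.09,0],[0.002,0.105,0],[0.002,0.12,0],[0.002,0.125,0],[0.002,0.125,0]],"twist":[[0,0,0],[0,0,0],[0,0,0],[0,0,0],[0,0,0],[0,0,0],[0,0,0],[0,0,0],[0,0,0],[0,0,0]],"fingers":[-1,-1,-1,-1,-1,-1,-1,-1,-1,-1]}'
python3 - <<'E'
from h import *
from rig import optics
import cv2
w=optics.get_image("wrist");np.savez("wrist4.npz",**w)
cv2.imwrite("pics/w4z.png",cv2.resize(w["img"][190:290,200:360],None,fx=5,fy=5,interpolation=cv2.INTER_CUBIC))
E
```

```text
clock: 7.8
position: [0.5422, 0.0678, 0.0512]
ee_rot: [0.001, 0.009, 1.0, -0.001]
contact_force: [-3.2, -5.0, 17.5]
width: 0.0001
```

View pics/w4z.png

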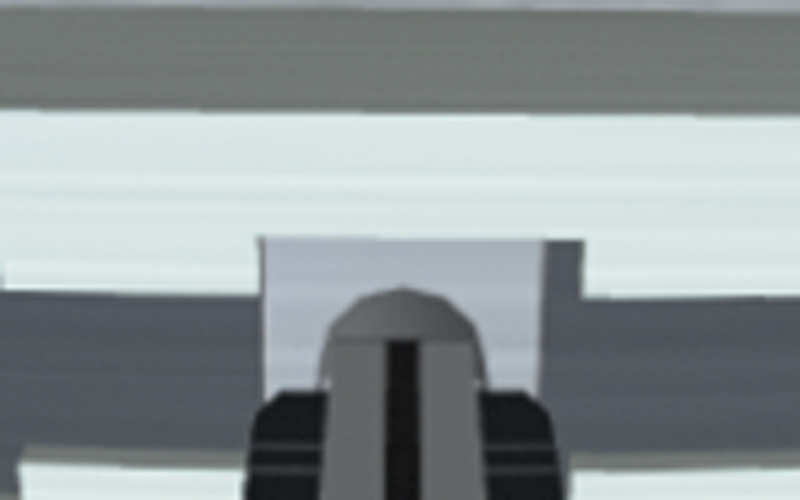

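The collar is still about 2 mm short, with a right gap of about 40 px (4 mm) and none on the left. I'll move 2 mm more.

```bash
python3 -m creep '{"slide":[[0,0.006,0],[0,0.012,0],[0,0.013,0]],"twist":[[0,0,0],[0,0,0],[0,0,0]],"fingers":[-1,-1,-1]}'
python3 - <<'E'
from h import *
from rig import optics
import cv2
w=optics.get_image("wrist");np.savez("wrist5.npz",**w)
cv2.imwrite("pics/w5z.png",cv2.resize(w["img"][190:290,200:360],None,fx=5,fy=5,interpolation=cv2.INTER_CUBIC))
E
```

```text
clock: 8.15
position: [0.5423, 0.0696, 0.0512]
ee_rot: [0.001, 0.009, 1.0, -0.001]
contact_force: [-4.7, -4.5, 18.2]
width: -0.0
```

View pics/w5z.png

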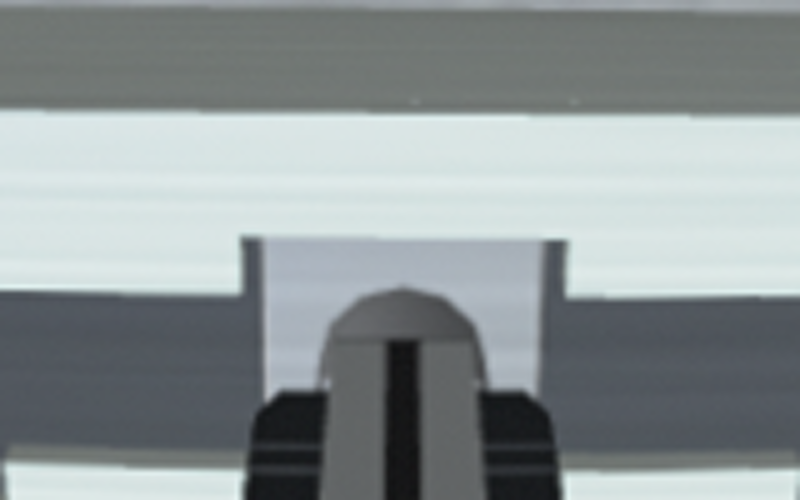

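The collar is centred, with gaps of about 21 and 23 px. I'll lift straight up now.

```bash
python3 -m creep '{"slide":[[0,0,0.02],[0,0,0.05],[0,0,0.1],[0,0,0.2],[0,0,0.4],[0,0,0.6],[0,0,0.8],[0,0,0.8]],"twist":[[0,0,0],[0,0,0],[0,0,0],[0,0,0],[0,0,0],[0,0,0],[0,0,0],[0,0,0]],"fingers":[-1,-1,-1,-1,-1,-1,-1,-1]}'
python3 -m creep '{"slide":[[-0.2,0,0.2],[-0.4,0,0.3],[-0.6,0,0.3],[-0.8,0,0.3],[-0.8,0,0.3],[-0.8,0,0.3]],"twist":[[0,0,0],[0,0,0],[0,0,0],[0,0,0],[0,0,0],[0,0,0]],"fingers":[-1,-1,-1,-1,-1,-1]}'
python3 - <<'E'
from h import *
from rig import optics
import cv2
for n in ("scene","top","wrist"):
    d=optics.get_image(n); np.savez(f"{n}6.npz",**d)
    im=d["img"]
    if n=="scene": im=cv2.resize(im[170:270,225:375],None,fx=5,fy=5,interpolation=cv2.INTER_CUBIC)
    if n=="top": im=cv2.resize(im[140:280,190:340],None,fx=5,fy=4.28,interpolation=cv2.INTER_CUBIC)
    cv2.imwrite(f"pics/{n}6.png",im)
E
```

```text
clock: 9.0
position: [0.544, 0.0716, 0.1727]
ee_rot: [0.004, 0.009, 1.0, 0.0]
contact_force: [-0.8, 0.2, 0.4]
width: -0.0
clock: 9.6
position: [0.4208, 0.0714, 0.2131]
ee_rot: [-0.0, 0.009, 1.0, 0.0]
contact_force: [-0.1, -0.3, 0.3]
width: -0.0
```

View pics/scene6.png

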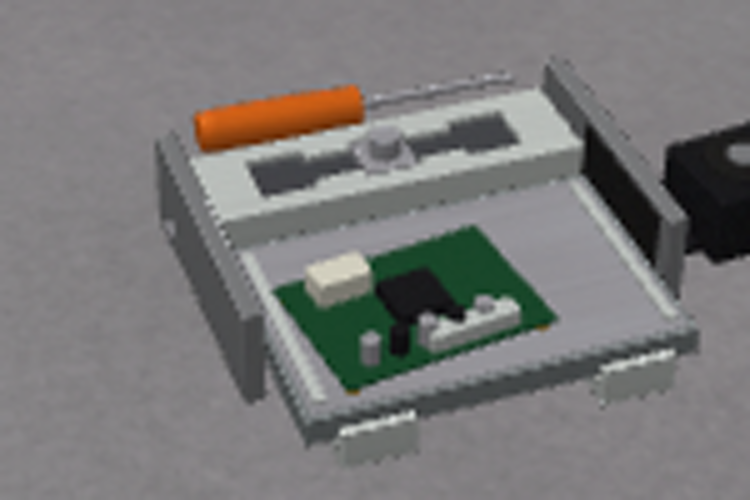

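View pics/top6.png

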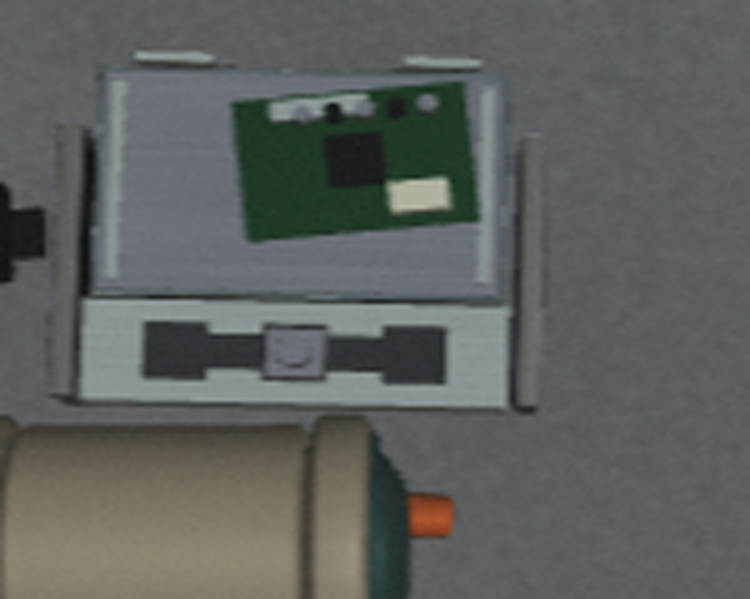

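View pics/wrist6.png

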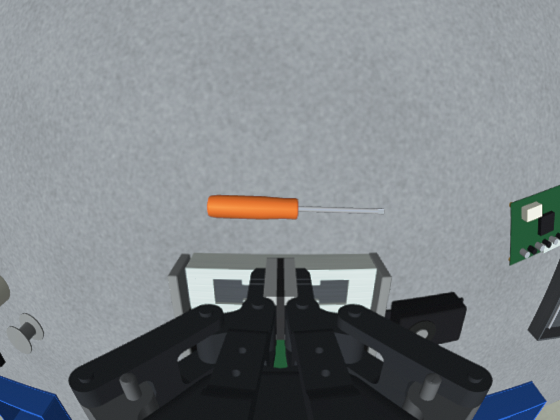

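The collar fills the middle window, the cap is proud, and the jaw stands close to the panel. I'll confirm the cap's height and that nothing else moved.

```bash
python3 - <<'E'
from h import *
import cv2
t0=np.load("top0.npz");t=np.load("top6.npz");s=np.load("scene6.npz");s0=np.load("scene0.npz")
T=lambda x,y:(190+(x+.5)/5-.5,140+(y+.5)/4.28-.5); S=lambda x,y:(225+(x+.5)/5-.5,170+(y+.5)/5-.5)
print("cap",two(t,T(292,348),s,S(384,139)))
for d,c in ((t,T(292,348)),(s,S(384,142)),(t0,T(411,350)),(s0,S(284,158))):
    o=[]
    for v in range(int(c[1])-9,int(c[1])+10):
        for u in range(int(c[0])-9,int(c[0])+10):
            p=dep(d,u,v)
            if .0525<p[2]<.062:o.append(p)
    o=np.array(o);print(len(o),o.mean(0),np.median(o[:,2]))
df=cv2.absdiff(s["img"],s0["img"]).max(2);n,l,st,_=cv2.connectedComponentsWithStats((df>40).astype(np.uint8))
print([x.tolist() for x in st[1:] if x[4]>8])
E
```

```text
cap (array([0.54471752, 0.06954685, 0.05392239]), np.float64(0.0006242055921749097))
39 [0.54284567 0.06968079 0.05733975] 0.05775780493622373
26 [0.54605743 0.0689193  0.05633172] 0.05658198343977611
40 [0.54197015 0.01060638 0.05697524] 0.056959876708217894
29 [0.54443232 0.0097369  0.05622521] 0.056571035650715196
[[220, 0, 91, 128, 5461], [273, 0, 15, 3, 27], [370, 0, 46, 65, 1165], [200, 84, 41, 40, 977], [209, 87, 4, 6, 10], [314, 194, 14, 6, 65], [295, 197, 13, 8, 47], [256, 201, 12, 21, 63], [275, 202, 13, 7, 40], [235, 204, 20, 52, 245], [242, 207, 36, 44, 428]]
```

```bash
python3 -c "
from rig import order,telemetry
print(order.sign_off(), telemetry.get_state()['clock'])"
```

```text
the job is handed in; nothing more can be done
the job is handed in; nothing more can be done
```

The cradle is now one hole narrower: the button has snapped up in the next (middle) window and the jaw stands just off the panel's edge. I handed the job in at about 10 s on the robot's clock, with the arm clear of everything.

**How it went:** I pressed the button with the shut fingertips and felt its stop about 5.7 mm down. I held it there with about 18 N and dragged the bar about 60 mm towards the panel by friction, with no slip. Part-way along it was about 2 mm short, so I corrected until the collar looked centred, then lifted straight up.

**Last checks:**
- **Travel:** the cap is at y ≈ 0.0695 m, against about 0.010 m at the start, so it moved about 59.5 mm.
- **Button up:** depth puts the cap's top at about 57 mm, the same height as at the start, and the collar fills the middle window.
- **Nothing else moved:** comparing the scene camera's before and after pictures shows changes only at the arm, the jaw and bar, the button and the windows.

**One disagreement:** a hand-picked two-view estimate put the cap at 54 mm. I think that comes from my pixel picks, because both depth images agree with the starting height.

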